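Load the power module and set the cranked stage to its mark from the far side

TASK

Lay the green power module flat in the tray of the cranked stage and let go of it. Then set the stage to the red marker against its backlash: wind the crank anticlockwise until the carriage's index line has gone well past the marker, to the side away from the wheel (5 mm or more), and come back clockwise until the index line stands on the marker (within 2 mm), leaving the crank's slack taken up in the clockwise direction. Do not shift the marker, the other modules or anything else on the bench.

Things in the scene. Friction and masses are not known exactly. Their poses are not given: they have to be found in the camera images.
- green_module: the power module to load: upright block 60 x 40 x 38 mm (x, y, z), 0.1-0.2 kg, green plastic housing with green end blocks (10 mm long, full height) and a finned aluminium heat sink between them. Origin: centre of its underside; x along its 60 mm length, z up. Can be gripped across its 40 mm width at any height (its sides are flat). It starts flat on the table
- tray (a point): centre of the inner floor of the black open tray on the carriage, 45 mm above the table. The tray's inside is 70 mm along x and 50 mm along y, its walls are 4 mm thick and 7 mm high above this floor. Axes as the stage's: the module lies with its 60 mm length along x, either way round, with 5 mm of room on every side. The tray rides on the carriage
- stage: hand-cranked positioning stage, bolted down: aluminium bed 150 mm (x) by 320 mm (y), 14 mm thick. Origin: on the table, 5 mm (to -y) from the bed's middle. Crank wheel centred at (0, -100) mm; the carriage (centre between y = 48 and 128 mm) runs along y on rails; white scale with red marker on its +x side; thin black camera post, 115 mm tall (head 26 x 24 mm), at (-60, 152) mm
- wheel_axis (a point): point on the vertical axis of the crank wheel, 72 mm above the table (mid-height of the upright blue handle). The wheel is a dark steel disc 104 mm in diameter with its top 44 mm above the table
- peg (a point): middle of the upright blue handle of the crank wheel, 72 mm above the table: a freely spinning sleeve 16 mm in diameter, from 47 to 93 mm above the table, 40 mm from the wheel's axis. Carried round it, the handle turns the wheel with about 2 N
- crank (a joint): play of the crank wheel on its shaft, 0 to 0.9 rad: 0.9 = turned fully clockwise (seen from above) within the play, so that turning on clockwise drives the carriage; 0 = turned fully anticlockwise within the play, so that turning on anticlockwise drives it back. Between the two the wheel turns freely and the carriage stands still. It stays where it is left
- carriage (a joint): travel of the carriage in m, 0 at the start; it can go from -0.068 to +0.012. Grows clockwise: when the play is taken up, each radian of clockwise crank turn carries it 10 mm along the stage's -y (towards the wheel), each radian anticlockwise 10 mm back along +y. Friction holds it where it is left
- index (a point): end of the black index line on the carriage's yellow tab, on the tab's top, 43 mm above the table; it points at the scale. Axes as the stage's
- mark (a point): tip of the red marker that is clamped on the white scale beside the carriage, on its top, 46 mm above the table (a block 20 x 10 x 10 mm with a narrow nose towards the carriage and a white line on top). Axes as the stage's. The carriage is on the mark when the index line and this point have the same y in the stage's axes. At the start the carriage stands 12 to 45 mm past it, on the wheel's side (-y). Not to be moved
- blue_module: power module like the green one (same shape and size) with a blue housing and end blocks: a bystander, leave it where it is. Origin: centre of its underside, x along its 60 mm length
- orange_module: power module like the green one (same shape and size) with an orange housing and end blocks: a bystander, leave it where it is. Origin: centre of its underside, x along its 60 mm length
- spool: black spool of solder standing on end, 56 mm in diameter, 36 mm high; bystander. Origin: centre of its underside
- flux_jar: amber jar with black cap, 44 mm in diameter, 45 mm high; bystander. Origin: centre of its underside
- tip_tin: flat aluminium tin, 42 mm in diameter, 22 mm high; bystander. Origin: centre of its underside
- cleaner_bottle: white bottle with blue cap, 50 mm in diameter, 105 mm high, behind the stage; bystander. Origin: centre of its underside
- screwdriver: screwdriver with red handle, 160 mm long, lying between the robot and the stage; bystander. Origin: on the table under its middle, x along it towards the tip
- iron_stand: soldering iron stand, fixed: silver block 130 x 85 mm, with a white holder and a blue handle upright in it, 177 mm tall in all, to the left of the stage; an obstacle. Origin: centre of its underside
Things that resemble listed ones, but are neither listed nor needed, are in the scene too. What is shaped like the green_module but pink or yellow is not meant.

How it is judged:
On the way, in this order (a step that is already met when the one before it is completed fails the run):
1. the green module lies in the tray, let go (x of green_module in the frame of tray between -0.0065 and 0.0065 m and y of green_module in the frame of tray between -0.0065 and 0.0065 m and z of green_module in the frame of tray between -0.003 and 0.003 m and angle between green_module's own z axis and vertical below 0.08 rad and contact force between green_module and the fingers below 0.3 N), for 0.2 s.
2. the carriage is backed off until its index line is at least 4 mm past the marker on the side away from the wheel (y of index in the frame of mark above 0.004 m), for 0.1 s.
At the end, for the whole second after the job is handed in: the green module lies flat in the tray (centre within 6.5 mm, on the floor, untilted), the index line is within 2.5 mm of the marker along the stage, the crank's play is taken up clockwise (joint crank above 0.75 of 0.9 rad) and everything is at rest (x of green_module in the frame of tray between -0.0065 and 0.0065 m and y of green_module in the frame of tray between -0.0065 and 0.0065 m and z of green_module in the frame of tray between -0.003 and 0.003 m and angle between green_module's own z axis and vertical below 0.08 rad and y of index in the frame of mark between -0.0025 and 0.0025 m and value of joint crank above 0.75 rad and velocity of joint carriage between -0.002 and 0.002 m/s and linear speed of green_module below 0.01 m/s); the robot touches nothing.
It fails at once if the marker is shifted by more than 2 mm (distance of mark from where it was at the start of the episode above 0.002 m).
It fails at once if the blue or the orange module is shifted by more than 15 mm (distance of any of blue_module, orange_module from where it was at the start of the episode above 0.015 m).
It fails at once if the solder spool, flux jar or tin is shifted by more than 15 mm (distance of any of spool, flux_jar, tip_tin from where it was at the start of the episode above 0.015 m).
It fails at once if the cleaner bottle or the screwdriver is shifted by more than 15 mm (distance of any of cleaner_bottle, screwdriver from where it was at the start of the episode above 0.015 m).
It also fails if it takes over 61 s, if anything falls off the work surface, if the arm or the gripper's body presses on something with over 40 N, if the wrist force passes 120 N, or if a joint passes its speed limit or range.

ROBOT

A 7-joint arm with a two-finger parallel gripper is mounted at the origin on the work surface. World frame = base frame: x ahead of the robot, y to its left, z up, the work surface at z = 0. Lengths are in m, angles in rad, forces in N, time in s.
With the tool pointing down it reaches from about 0.4 to 0.85 m from the base axis. Payload 10.4 kg.
Tool frame: the origin (TCP) lies at the very end of the fingers, on their centre line; the grasp point (between the pads) lies 19 mm behind it (manip.grip_point_offset is the distance from the TCP to the grasp point, in m); z points along the fingers, y is the line along which they close (so a half turn about z gives the same grasp; the last joint's range is limited). The gripper opens to 85 mm and grips with 20 to 120 N. Pads are 22 mm wide; open, the fingers measure 114 mm over their backs; the gripper's body (76 mm by 85 mm) begins 54 mm behind the grasp point. The pads swing forward as they close: fully open they stand 13 mm farther back than shut.
Start: joints at [-1.372, 0.332, -0.065, 1.46, 0.022, 1.35, -0.088], TCP at [0.137, 0.61, 0.205] pointing down, gripper open.
Joint ranges: [-2.6, 2.6], [-0.5, 2.12], [-1.47, 1.34], [0.16, 2.42], [-1.27, 4.41], [0.06, 2.06], [-2.6, 2.6]. Speed limits (rad/s): [2.22, 2.22, 2.79, 2.79, 3.14, 3.14, 3.14].

INTERFACE

Orientations are given as a unit quaternion [x, y, z, w].
In Python, from workcell import manip gives the robot as it stands. The module is installed in compiled form; this text tells all that it offers.
- The arm moves only by the shell command python3 -m inch 'ROWS' [OPENING] [FORCE]. ROWS is JSON, a list of rows, each a list of 2 entries, a list of its own where there are three numbers: the shift along the tool's x, y, z each as a share of 0.08 m, from -1 to 1, then the turn, a rotation vector about the tool's x, y, z each as a share of 45 degrees, from -1 to 1. A call has exactly 10 rows; each row is the pose to reach, as a shift and turn from the pose commanded when the call began, along the tool's axes at that moment; what a row does not reach only later rows make up. A row lasts 1/10 s, in which the tool goes at most 50 mm and 8.59 degrees, less where a joint would pass 70% of its speed; a pose out of reach is approached as far as the arm can. A call with a number of a shift or a turn outside -1 to 1 is refused whole. A call with a gripper value outside its range is refused whole. OPENING is the opening, from 0 (shut) to 1 (fully open), set as the call begins (- or left out, the last holds). The fingers move at their own pace and stop on an object; FORCE is the grip in N (left out, the last holds). Time passes only in rows, so rows that repeat a pose let the fingers close, or fill a call up. It gives the time, the measured TCP pose, the force, the opening and the grip force at its end, in the units of the state.
- manip.get_obs(): the state, without advancing time (a new reading comes with each control period).
- manip.camera(name): name is "scene" or "top"; returns the picture (384x512x3 uint8, red, green, blue); there is no depth.
- manip.camera_params(name): a dict with "fov_y" (degrees; the focal length in pixels is half the picture's height over the tangent of half this angle, whatever the lens; pixels are square), "cx", "cy" (the principal point, pixels), "camera_from_world" (4x4, takes a point from world to camera coordinates). Camera axes: x right, y up, looking along -z (the intrinsics and any distortion apply to the point x, -y, -z); pixel columns grow to the right and rows downward; lengths in m; the calibration is good to about 2 mm. A picture is of the moment at which its call begins. camera_params takes no time and is no camera call.
- manip.hand_in(): hands the job in; it is judged then, once.
The state is a dict: "clock": time; "joint_pos": joint angles; "joint_velocities": joint speeds; "tau": joint torques, N m; "position": TCP position; "ee_rot": TCP orientation; "ft_force": force on the tool from outside, world axes, zero at the start; "torque": the same for the moment, N m; "grip_width": opening from 0.0 (shut) to 1.0 (fully open); "grasp_force": force on a finger pad.
Only numpy, scipy, OpenCV 4.12 (cv2) and the standard library are available. Lean on these libraries where they do the work, as an engineer would, in place of code of your own. Each camera call takes 0.05 s, during which the arm holds its last target. There are 200 camera calls.

## Working session

There is one attempt and no reset: what is moved stays moved. The work goes in short steps, Python scripts to look and compute and a shell command to move; the robot and the scene stay as the last step left them, time stands still between calls to the robot, and variables do not carry over. Pictures are saved under pics/ and viewed, at most 13 in all, crops included, and the job is handed in when it is done.

```bash
mkdir -p pics; python3 - <<'E'
from workcell import manip
import cv2,numpy as np
for n in("scene","top"):
    im=manip.camera(n);cv2.imwrite(f"pics/{n}0.png",im[:,:,::-1]);p=manip.camera_params(n);print(n,{k:(np.round(v,4).tolist()) if not isinstance(v,str) else v for k,v in p.items()})
print(manip.get_obs())
a=cv2.imread("pics/scene0.png");b=cv2.imread("pics/top0.png")
E
```

```text
scene {'fov_y': 45.9961, 'cx': 248.9569, 'cy': 191.6322, 'camera_from_world': [[0.8818, 0.4715, -0.0039, -0.4835], [-0.252, 0.4782, 0.8413, 0.0509], [0.3986, -0.7409, 0.5405, -1.4315], [0.0, 0.0, 0.0, 1.0]]}
top {'fov_y': 57.2689, 'cx': 254.7694, 'cy': 193.7955, 'camera_from_world': [[0.0001, -0.9999, -0.0158, 0.0489], [0.9923, -0.0018, 0.1237, -0.553], [-0.1237, -0.0157, 0.9922, -1.1543], [0.0, 0.0, 0.0, 1.0]]}
{'clock': 0.1, 'joint_pos': array([-1.37158053,  0.33280371, -0.06467627,  1.4608361 ,  0.02162325,
        1.34991924, -0.08848716]), 'joint_velocities': array([-0.00083981, -0.00283045, -0.00054862, -0.00343502, -0.00147482,
       -0.00023058, -0.00027962]), 'tau': array([ 1.57151309e-03, -6.26741266e+01,  4.93966439e-02, -3.92431247e+01,
        1.63520698e-02,  6.81741963e-03, -8.99382201e-06]), 'position': array([0.13744708, 0.60932434, 0.20400871]), 'ee_rot': array([ 1.10673548e-01,  9.93856611e-01, -6.34725074e-04, -2.64286546e-05]), 'ft_force': array([ 0.11339922, -0.0268742 ,  0.32930458]), 'torque': array([-0.03985929, -0.01115162, -0.06982372]), 'grasp_force': 0.0, 'grip_width': 0.9965645238388258}
```

View pics/scene0.png

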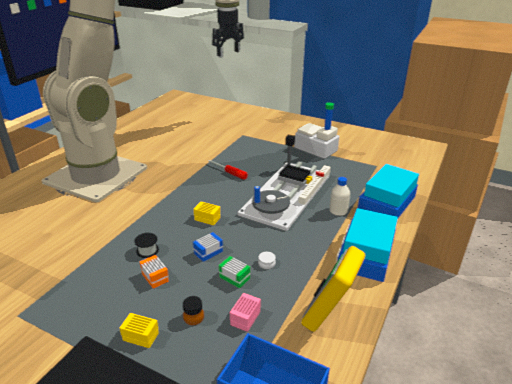

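View pics/top0.png

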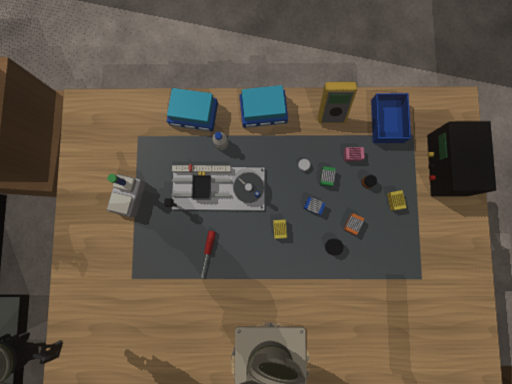

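The scene camera shows the green module at about (235,270), the blue one at (208,245), orange at (154,271), yellow at (207,213) and (139,330), and pink at (245,311). In the top view, green is at (328,176) and the stage spans 172–266 × 165–212. The only green candidate with a finned aluminium sink is (328,176). I'll confirm it in an enlarged crop.

```bash
python3 - <<'E'
import cv2,numpy as np
s=cv2.imread("pics/scene0.png");t=cv2.imread("pics/top0.png")
def c(im,x,y,w,h,k): return cv2.resize(im[y:y+h,x:x+w],None,fx=k,fy=k,interpolation=cv2.INTER_NEAREST)
o=np.zeros((600,800,3),np.uint8)
def put(p,x,y): o[y:y+p.shape[0],x:x+p.shape[1]]=p
put(c(t,165,155,106,64,5),0,0)      # 530x320
put(c(s,232,155,104,76,5)[:280],0,320) #520
put(c(t,300,155,50,40,5),535,0)
put(c(s,215,250,50,40,5),535,320)
cv2.imwrite("pics/crop0.png",o)
E
```

```text
(no output)
```

View pics/crop0.png

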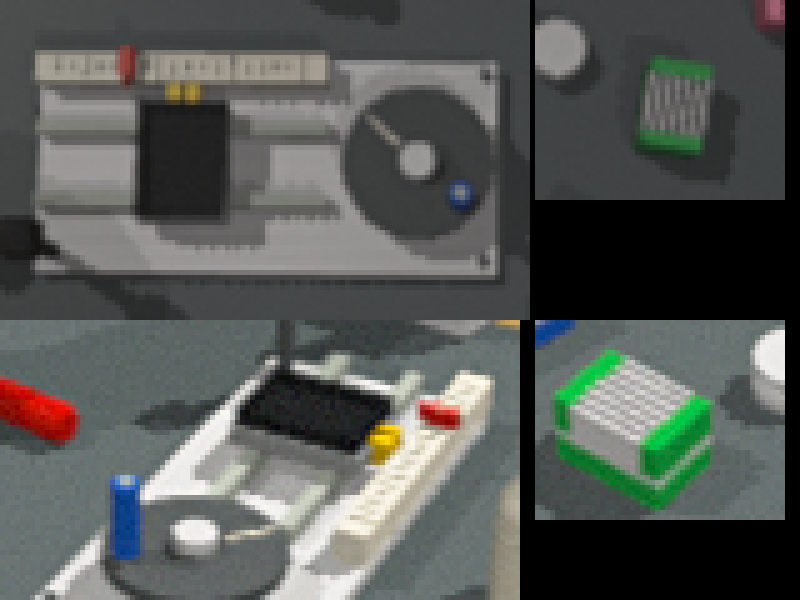

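The crop confirms it: a green housing with green end blocks and a finned sink at top (328,176) and scene (235,270). On the stage in the top view, the red marker is at about (190,168), the yellow tab at (201.6,173), the tray at (202,187), the hub at (248.5,187) and the blue peg at (257,194).

```bash
cat > h.py <<'E'
import cv2,numpy as np
from workcell import manip
P={n:manip.camera_params(n) for n in("scene","top")}
def ray(n,uv):
    p=P[n];f=192/np.tan(np.radians(p["fov_y"])/2);uv=np.atleast_2d(uv).astype(float)
    d=np.c_[(uv[:,0]-p["cx"])/f,-(uv[:,1]-p["cy"])/f,-np.ones(len(uv))]
    M=np.array(p["camera_from_world"]);R,t=M[:3,:3],M[:3,3]
    return -R.T@t,d@R
def cast(n,uv,z):
    C,d=ray(n,uv);return (C+d*((z-C[2])/d[:,2])[:,None])[:,:2]
def tri(a,b):
    (c1,d1),(c2,d2)=ray("scene",a),ray("top",b);d1,d2=d1[0],d2[0]
    s=np.linalg.lstsq(np.c_[d1,-d2],c2-c1,rcond=None)[0];p,q=c1+s[0]*d1,c2+s[1]*d2
    return (p+q)/2,np.linalg.norm(p-q)
def mask(im,box,hl,hh,smin=90,vmin=40):
    h=cv2.cvtColor(im,cv2.COLOR_RGB2HSV).astype(int);m=(h[...,0]>=hl)&(h[...,0]<=hh)&(h[...,1]>=smin)&(h[...,2]>=vmin)
    k=np.zeros(m.shape,bool);x0,y0,x1,y1=box;k[y0:y1,x0:x1]=1;return m&k
def pts(m): y,x=np.nonzero(m);return np.c_[x,y].astype(float)
E
python3 - <<'E'
from h import *
t=cv2.imread("pics/top0.png")[...,::-1].copy();s=cv2.imread("pics/scene0.png")[...,::-1].copy()
np.set_printoptions(precision=4,suppress=True)
for n in P: print(n,ray(n,(0,0))[0])
# green silhouette
for n,im,b in(("top",t,(315,163,346,190)),("scene",s,(215,254,253,288))):
    m=mask(im,b,45,80); br=np.zeros_like(m);x0,y0,x1,y1=b;br[y0:y1,x0:x1]=im[y0:y1,x0:x1].min(2)>(95 if n=="top" else 125)
    u=(m|br).astype(np.uint8);k,l,st,ce=cv2.connectedComponentsWithStats(u);i=1+st[1:,4].argmax();q=pts(l==i)
    hull=cv2.convexHull(q.astype(np.float32))[:,0]
    w=cast(n,q,.019);r=cv2.minAreaRect((cast(n,hull,.019 if n=="top" else .02)*1000).astype(np.float32));print("green",n,st[i],q.mean(0),w.mean(0),r)
    for z in (0,.038): print(z,cast(n,q.mean(0),z))
    g=pts(m);wg=cast(n,g,.038 if n=="top" else .019)
    if n=="top":
        c=wg.mean(0);a=wg-c;e=np.linalg.eigh(a.T@a)[1][:,1];sg=a@e>0;v=wg[sg].mean(0)-wg[~sg].mean(0);print("ends",v,np.linalg.norm(v),np.degrees(np.arctan2(v[1],v[0])),c)
g={}
for n,im,bx in(("top",t,dict(peg=(252,188,264,200),red=(185,160,195,174),yel=(196,168,208,178))),("scene",s,dict(peg=(250,182,264,206),red=(312,165,326,180),yel=(302,172,316,185)))):
    for k,(hl,hh) in dict(peg=(100,130),red=(0,8),yel=(18,35)).items():
        q=pts(mask(im,bx[k],hl,hh,110));g[n,k]=q.mean(0);print(n,k,len(q),q.mean(0),q.min(0),q.max(0))
C=cast("top",g["top","peg"],.093);print("peg",C)
for k,z in(("red",.043),("yel",.043)): print(k,[cast(n,g[n,k],z) for n in P],tri(g["scene",k],g["top",k]))
# wheel disc, bed edge
gr=cv2.cvtColor(t,cv2.COLOR_RGB2GRAY);print(gr[187,225:275]);print(gr[200:216,215]);print(gr[187,160:215])
E
```

```text
scene [ 1.0098 -0.857   0.729 ]
top [0.406  0.0298 1.2144]
green top [320 166  15  21 163] [327.3865 176.5583] [ 0.6143 -0.2008] ((615.9795532226562, -201.42031860351562), (44.80583572387695, 66.70001220703125), 80.12911987304688)
0 [[ 0.6176 -0.2045]]
0.038 [[ 0.6109 -0.1972]]
ends [-0.0524  0.0098] 0.053280115960592504 169.45104434449922 [ 0.6084 -0.1962]
green scene [219 256  32  32 674] [234.2522 271.0905] [ 0.6143 -0.1946] ((614.5947265625, -195.31158447265625), (72.13521575927734, 86.4417495727539), 79.25048828125)
0 [[ 0.604  -0.1772]]
0.038 [[ 0.6252 -0.2127]]
top peg 15 [256.8667 193.8   ] [255. 191.] [259. 196.]
top red 21 [190.0476 167.0476] [189. 164.] [191. 171.]
top yel 26 [201.3846 173.3077] [198. 172.] [205. 175.]
scene peg 91 [256.5495 194.3736] [254. 186.] [259. 202.]
scene red 31 [319.7419 173.8065] [316. 171.] [323. 176.]
scene yel 44 [308.1591 178.9318] [305. 175.] [311. 183.]
peg [[0.5458 0.0408]]
red [array([[0.6444, 0.2688]]), array([[0.6441, 0.2684]])] (array([0.6443, 0.2685, 0.0431]), np.float64(0.00046282155827907166))
yel [array([[0.6249, 0.2251]]), array([[0.6224, 0.2293]])] (array([0.6231, 0.2299, 0.0399]), np.float64(0.00025086373044284416))
[151 151 150 150 149 151 152 141  92  60  61  63  63  63  62  61  61  60
  58  77 138 152 151 150 151 154 125  68  43  50  55  59  60  61  62  60
  60  59  61  61  52  50  49  49  49  55  66  69  69  69]
[105 102  99  99 117 143 150 151 158 120  68  63  71  73  72  72]
[ 75  72  75  72  70  68  69  68  68  69  67  65  93 142 153 152 153 152
 152 152 152 153 153 152 153 153 153 153 153 154 156 134  73  27  25  30
  34  33  32  33  33  34  34  33  33  35  34  33  32  33  53  96 106 105
 103]
```

```bash
python3 - <<'E'
from h import *
t=cv2.imread("pics/top0.png")[...,::-1].copy()
np.set_printoptions(precision=4,suppress=True)
gr=cv2.cvtColor(t,cv2.COLOR_RGB2GRAY).astype(float)
def edge(l,th=110):  # first subpixel crossing
    for i in range(len(l)-1):
        if (l[i]-th)*(l[i+1]-th)<=0 and l[i]!=l[i+1]: return i+(th-l[i])/(l[i+1]-l[i])
E={}
E["x-"]=[(c,220-edge(gr[220:200:-1,c])) for c in range(190,255,4)]
E["x+"]=[(c,155+edge(gr[155:180,c])) for c in range(236,256,3)]
E["y+"]=[(160+edge(gr[r,160:185]),r) for r in list(range(184,192))+[178,179,]]
E["y-"]=[(275-edge(gr[r,275:255:-1]),r) for r in range(174,206,3)]
L={}
for k,v in E.items():
    w=cast("top",np.array(v),.014).astype(np.float32);vx,vy,x,y=cv2.fitLine(w,cv2.DIST_HUBER,0,.001,.001).ravel();L[k]=(np.array([x,y]),np.array([vx,vy]))
    print(k,w.mean(0),"ang",np.degrees(np.arctan2(vy,vx)))
# yaw from x- edge: direction = stage y
d=L["x-"][1];d=d*np.sign(d[1]);yaw=np.arctan2(-d[0],d[1]);X=np.array([np.cos(yaw),np.sin(yaw)]);Y=np.array([-X[1],X[0]])
m={k:L[k][0]@(X if k[0]=="x" else Y) for k in L};print("yaw",np.degrees(yaw),"size",m["x+"]-m["x-"],m["y+"]-m["y-"])
for k in E: print(k)
c=(m["x+"]+m["x-"])/2*X+(m["y+"]+m["y-"])/2*Y
for s in(-1,1):
    o=c+s*.005*Y;w=o-.1*Y;print("s",s,"origin",o,"wheel",w,"peg r",np.linalg.norm(np.array([.5458,.0408])-w))
# disc left-edge & outline circle on z=.044
pr=[]
for a in np.radians(np.r_[100:250:6,-60:0:6]):
    pass
dk=((gr<85)).astype(np.uint8);dk[:, :230]=0;dk[:172]=0;dk[205:]=0;dk[:,263:]=0
tr=np.zeros_like(dk);tr[174:201,190:213]=gr[174:201,190:213]<48
q=pts(tr);print("tray",len(q),q.min(0),q.max(0),cast("top",q.mean(0),.050),cv2.minAreaRect((cast("top",q,.052)*1000).astype(np.float32)))
hub=pts((gr>110)&(np.hypot(*(np.indices(gr.shape)-np.array([187,248.5])[:,None,None]))<6));print("hub",len(hub),cast("top",hub.mean(0),.05))
# disc boundary by radial scan from hub px
h0=hub.mean(0);b=[]
for a in np.radians(np.r_[95:170:5,190:265:5]):
    r=np.arange(9,24,.25);xy=h0+np.c_[np.cos(a)*r,np.sin(a)*r];v=cv2.remap(gr.astype(np.float32),xy[:,:1].astype(np.float32),xy[:,1:].astype(np.float32),cv2.INTER_LINEAR).ravel()
    e=edge(v,105)
    if e is not None:b.append(h0+np.array([np.cos(a),np.sin(a)])*(9+e*.25))
w=cast("top",np.array(b),.044);A=np.c_[2*w,np.ones(len(w))];s=np.linalg.lstsq(A,(w**2).sum(1),rcond=None)[0];print("disc",s[:2],np.sqrt(s[2]+s[0]**2+s[1]**2),np.abs(np.linalg.norm(w-s[:2],axis=1)-.052).max())
E
```

```text
Traceback (most recent call last):
TypeError: unsupported operand type(s) for -: 'int' and 'NoneType'
```

```bash
python3 - <<'E'
from h import *
t=cv2.imread("pics/top0.png")[...,::-1].copy()
np.set_printoptions(precision=4,suppress=True)
gr=cv2.cvtColor(t,cv2.COLOR_RGB2GRAY).astype(float)
def edge(l,th=105):
    for i in range(len(l)-1):
        if (l[i]-th)*(l[i+1]-th)<=0 and l[i]!=l[i+1]: return i+(th-l[i])/(l[i+1]-l[i])
    return np.nan
E={}
E["x-"]=[(c,220-edge(gr[220:200:-1,c])) for c in range(206,255,4)]
E["x+"]=[(c,155+edge(gr[155:180,c])) for c in range(236,256,3)]
E["y+"]=[(160+edge(gr[r,160:185]),r) for r in range(182,193)]
E["y-"]=[(275-edge(gr[r,275:255:-1]),r) for r in list(range(172,181))+list(range(196,206))]
L={}
for k,v in E.items():
    v=np.array(v);v=v[~np.isnan(v).any(1)]
    w=cast("top",v,.014).astype(np.float32);vx,vy,x,y=cv2.fitLine(w,cv2.DIST_HUBER,0,.001,.001).ravel();L[k]=(np.array([x,y]),np.array([vx,vy]))
    print(k,len(v),v[0],v[-1],w.mean(0),"ang",np.degrees(np.arctan2(vy,vx)))
d=L["x-"][1];d=d*np.sign(d[1]);yaw=np.arctan2(-d[0],d[1]);X=np.array([np.cos(yaw),np.sin(yaw)]);Y=np.array([-X[1],X[0]])
m={k:L[k][0]@(X if k[0]=="x" else Y) for k in L};print("yaw",np.degrees(yaw),"size",m["x+"]-m["x-"],m["y+"]-m["y-"])
c=(m["x+"]+m["x-"])/2*X+(m["y+"]+m["y-"])/2*Y
for s in(-1,1):
    o=c+s*.005*Y;w=o-.1*Y;print("s",s,"origin",o,"wheel",w,"peg r",np.linalg.norm(np.array([.5458,.0408])-w))
tr=np.zeros(gr.shape,bool);tr[174:201,190:213]=gr[174:201,190:213]<48
q=pts(tr);print("tray",len(q),q.min(0),q.max(0),cast("top",q.mean(0),.050),cv2.minAreaRect((cast("top",q,.052)*1000).astype(np.float32)))
hub=pts((gr>110)&(np.hypot(*(np.indices(gr.shape)-np.array([187,248.5])[:,None,None]))<6));print("hub",len(hub),cast("top",hub.mean(0),.05))
h0=hub.mean(0);b=[]
for a in np.radians(np.r_[95:170:5,190:265:5]):
    r=np.arange(9,24,.25);xy=(h0+np.c_[np.cos(a)*r,np.sin(a)*r]).astype(np.float32);v=cv2.remap(gr.astype(np.float32),xy[:,:1],xy[:,1:],cv2.INTER_LINEAR).ravel()
    e=edge(v)
    if e==e:b.append(h0+np.array([np.cos(a),np.sin(a)])*(9+e*.25))
w=cast("top",np.array(b),.044);A=np.c_[2*w,np.ones(len(w))];s=np.linalg.lstsq(A,(w**2).sum(1),rcond=None)[0];print("disc",s[:2],np.sqrt(s[2]+s[0]**2+s[1]**2),len(b))
E
```

```text
x- 13 [206.  209.1] [254.     209.6038] [0.502  0.1337] ang 89.43655
x+ 7 [236.     166.5692] [254. 167.] [0.6505 0.0827] ang 88.191025
y+ 11 [172.5111 182.    ] [172. 192.] [0.5799 0.3346] ang -1.1256496
y- 12 [263.9773 172.    ] [263.8431 205.    ] [0.5933 0.0177] ang -0.9785871
yaw -0.56344706 size 0.14902198 0.3169189
s -1 origin [0.5768 0.1712] wheel [0.5758 0.0712] peg r 0.04274347869565912
s 1 origin [0.5769 0.1812] wheel [0.5759 0.0812] peg r 0.050408791765271924
tray 379 [192. 175.] [210. 197.] [[0.5765 0.2286]] ((577.0130615234375, 227.8310546875), (58.003135681152344, 74.58399963378906), 88.42206573486328)
hub 38 [[0.5764 0.0713]]
disc [0.5744 0.068 ] 0.053703491436055274 30
```

```bash

python3 -m inch '[[[-0.05,-0.05,0],[0,0,0]],[[-0.15,-0.15,0],[0,0,0]],[[-0.25,-0.25,0],[0,0,0]],[[-0.35,-0.35,0],[0,0,0]],[[-0.45,-0.45,0],[0,0,0]],[[-0.55,-0.55,0],[0,0,0]],[[-0.65,-0.65,0],[0,0,0]],[[-0.77,-0.77,0],[0,0,0]],[[-0.88,-0.88,0],[0,0,0]],[[-1,-1,0],[0,0,0]]]' 1
python3 -m inch '[[[-0.1,-0.1,0],[0,0,0]],[[-0.2,-0.2,0],[0,0,0]],[[-0.3,-0.3,0],[0,0,0]],[[-0.4,-0.4,0],[0,0,0]],[[-0.5,-0.5,0],[0,0,0]],[[-0.6,-0.6,0],[0,0,0]],[[-0.7,-0.7,0],[0,0,0]],[[-0.8,-0.8,0],[0,0,0]],[[-0.9,-0.9,0],[0,0,0]],[[-1,-1,0],[0,0,0]]]'
python3 -m inch '[[[-0.1,-0.1,0],[0,0,0]],[[-0.2,-0.2,0],[0,0,0]],[[-0.3,-0.3,0],[0,0,0]],[[-0.4,-0.4,0],[0,0,0]],[[-0.5,-0.5,0],[0,0,0]],[[-0.6,-0.6,0],[0,0,0]],[[-0.7,-0.7,0],[0,0,0]],[[-0.8,-0.8,0],[0,0,0]],[[-0.9,-0.9,0],[0,0,0]],[[-1,-1,0],[0,0,0]]]'
```

```text
clock: 1.1
position: [0.1984, 0.5132, 0.2048]
ee_rot: [0.111, 0.994, 0.0, -0.0]
ft_force: [-0.1, -0.4, 0.3]
grip_width: 0.998
grasp_force: 0.0
clock: 2.1
position: [0.2589, 0.4176, 0.2047]
ee_rot: [0.111, 0.994, 0.0, 0.0]
ft_force: [0.2, -0.1, -0.5]
grip_width: 1.005
grasp_force: 0.0
clock: 3.1
position: [0.3193, 0.322, 0.2047]
ee_rot: [0.111, 0.994, 0.0, -0.0]
ft_force: [0.2, -0.1, -0.4]
grip_width: 1.002
grasp_force: 0.0
```

```bash

python3 -m inch '[[[-0.1,-0.1,0],[0,0,0]],[[-0.2,-0.2,0],[0,0,0]],[[-0.3,-0.3,0],[0,0,0]],[[-0.4,-0.4,0],[0,0,0]],[[-0.5,-0.5,0],[0,0,0]],[[-0.6,-0.6,0],[0,0,0]],[[-0.7,-0.7,0],[0,0,0]],[[-0.8,-0.8,0],[0,0,0]],[[-0.9,-0.9,0],[0,0,0]],[[-1,-1,0],[0,0,0]]]'
python3 -m inch '[[[-0.1,-0.1,0],[0,0,0]],[[-0.2,-0.2,0],[0,0,0]],[[-0.3,-0.3,0],[0,0,0]],[[-0.4,-0.4,0],[0,0,0]],[[-0.5,-0.5,0],[0,0,0]],[[-0.6,-0.6,0],[0,0,0]],[[-0.7,-0.7,0],[0,0,0]],[[-0.8,-0.8,0],[0,0,0]],[[-0.9,-0.9,0],[0,0,0]],[[-1,-1,0],[0,0,0]]]'
python3 -m inch '[[[-0.1,-0.1,0],[0,0,0]],[[-0.2,-0.2,0],[0,0,0]],[[-0.3,-0.3,0],[0,0,0]],[[-0.4,-0.4,0],[0,0,0]],[[-0.5,-0.5,0],[0,0,0]],[[-0.6,-0.6,0],[0,0,0]],[[-0.7,-0.7,0],[0,0,0]],[[-0.8,-0.8,0],[0,0,0]],[[-0.9,-0.9,0],[0,0,0]],[[-1,-1,0],[0,0,0]]]'
python3 -m inch '[[[-0.1,-0.1,0],[0,0,0]],[[-0.2,-0.2,0],[0,0,0]],[[-0.3,-0.3,0],[0,0,0]],[[-0.4,-0.4,0],[0,0,0]],[[-0.5,-0.5,0],[0,0,0]],[[-0.6,-0.6,0],[0,0,0]],[[-0.7,-0.7,0],[0,0,0]],[[-0.8,-0.8,0],[0,0,0]],[[-0.9,-0.9,0],[0,0,0]],[[-1,-1,0],[0,0,0]]]'
python3 -m inch '[[[-0.1,-0.1,0],[0,0,0]],[[-0.2,-0.2,0],[0,0,0]],[[-0.3,-0.3,0],[0,0,0]],[[-0.4,-0.4,0],[0,0,0]],[[-0.5,-0.5,0],[0,0,0]],[[-0.6,-0.6,0],[0,0,0]],[[-0.7,-0.7,0],[0,0,0]],[[-0.8,-0.8,0],[0,0,0]],[[-0.9,-0.9,0],[0,0,0]],[[-1,-1,0],[0,0,0]]]'
```

```text
clock: 4.1
position: [0.3797, 0.2264, 0.2047]
ee_rot: [0.111, 0.994, 0.0, 0.0]
ft_force: [-1.4, -0.2, 0.3]
grip_width: 1.001
grasp_force: 0.0
clock: 5.1
position: [0.4402, 0.1307, 0.2047]
ee_rot: [0.111, 0.994, 0.0, 0.0]
ft_force: [1.3, -0.4, -0.4]
grip_width: 0.998
grasp_force: 0.0
clock: 6.1
position: [0.5006, 0.0351, 0.2047]
ee_rot: [0.111, 0.994, 0.0, 0.0]
ft_force: [-0.5, -0.4, 0.0]
grip_width: 1.001
grasp_force: 0.0
clock: 7.1
position: [0.5611, -0.0605, 0.2046]
ee_rot: [0.111, 0.994, 0.0, -0.0]
ft_force: [-0.2, -0.4, 0.4]
grip_width: 1.0
grasp_force: 0.0
clock: 8.1
position: [0.6215, -0.1562, 0.2046]
ee_rot: [0.111, 0.994, 0.0, -0.0]
ft_force: [0.7, 0.6, -0.8]
grip_width: 0.999
grasp_force: 0.0
```

```bash

python3 -m inch '[[[0,-0.08,0.05],[0,0,0]],[[0,-0.16,0.15],[0,0,-0.01]],[[-0.01,-0.24,0.27],[0,0,-0.02]],[[-0.01,-0.32,0.4],[0,0,-0.03]],[[-0.02,-0.4,0.52],[0,0,-0.04]],[[-0.03,-0.48,0.65],[0,0,-0.06]],[[-0.03,-0.54,0.78],[0,0,-0.06]],[[-0.03,-0.57,0.9],[0,0,-0.06]],[[-0.03,-0.57,1],[0,0,-0.06]],[[-0.03,-0.57,1],[0,0,-0.06]]]' 0.64 40
python3 -m inch '[[[0,0,0.1],[0,0,0]],[[0,0,0.2],[0,0,0]],[[0,0,0.3],[0,0,0]],[[0,0,0.4],[0,0,0]],[[0,0,0.5],[0,0,0]],[[0,0,0.6],[0,0,0]],[[0,0,0.7],[0,0,0]],[[0,0,0.75],[0,0,0]],[[0,0,0.79],[0,0,0]],[[0,0,0.8],[0,0,0]]]'
python3 - <<'E'
from h import *
s=manip.camera("scene")[...,::-1];t=manip.camera("top")[...,::-1];cv2.imwrite("pics/s1.png",s);cv2.imwrite("pics/t1.png",t)
a=cv2.resize(s[200:310,180:300],None,fx=3.6,fy=3.6,interpolation=2);b=cv2.resize(t[140:220,290:365],None,fx=4.9,fy=4.9,interpolation=2)[:396]
o=np.zeros((396,800,3),np.uint8);o[:,:432]=a[:396,:432];o[:b.shape[0],432:432+b.shape[1]]=b[:,:368];cv2.imwrite("pics/c1.png",o)
E
```

```text
clock: 9.1
position: [0.6128, -0.1999, 0.1232]
ee_rot: [0.087, 0.996, 0.0, -0.001]
ft_force: [0.4, 0.7, 1.0]
grip_width: 0.638
grasp_force: 0.0
clock: 10.1
position: [0.6133, -0.2004, 0.0604]
ee_rot: [0.087, 0.996, 0.0, -0.0]
ft_force: [0.5, 0.6, 0.4]
grip_width: 0.636
grasp_force: 0.0
```

View pics/c1.png

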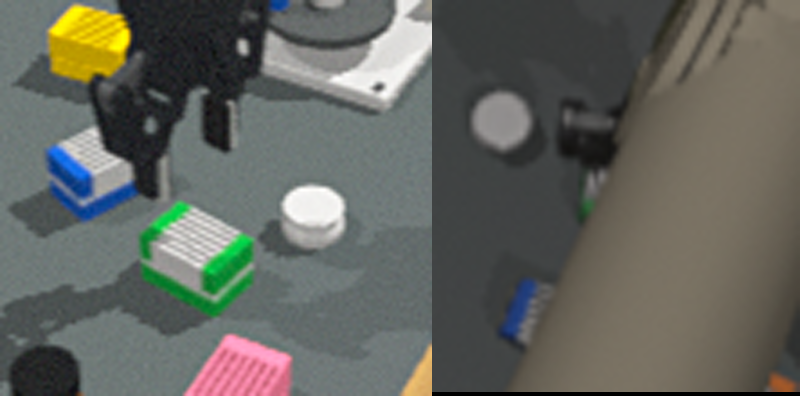

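The crop shows the open fingers straddling the green module's position from above, with tips at scene (223,254) and (242,242). The tin stands clear at (267,260). I'll cross-check the two views on the tin before descending.

```bash
python3 - <<'E'
from h import *
np.set_printoptions(precision=4,suppress=True)
t=cv2.imread("pics/top0.png")[...,::-1].copy();s=cv2.imread("pics/scene0.png")[...,::-1].copy()
def comp(im,b,th):
    x0,y0,x1,y1=b;m=np.zeros(im.shape[:2],np.uint8);m[y0:y1,x0:x1]=im[y0:y1,x0:x1].min(2)>th
    k,l,st,c=cv2.connectedComponentsWithStats(m);i=1+st[1:,4].argmax();return c[i],st[i]
a,sa=comp(s,(255,248,280,275),120);b,sb=comp(t,(296,156,314,174),110);print(a,sa,b,sb,tri(a,b),cast("scene",a,.013),cast("top",b,.02))
print("green",tri((234.25,271.1),(327.4,176.6)))
for nm,hl,hh,bs,bt in(("pink",160,179,(225,288,268,334),(340,143,368,164)),("blue",105,125,(190,230,226,260),(300,194,330,218)),("yel",20,32,(190,200,224,226),(268,216,292,242)),("green",45,80,(215,254,253,290),(315,160,346,192))):
    p=pts(mask(s,bs,hl,hh,100));q=pts(mask(t,bt,hl,hh,80));print(nm,len(p),len(q),p.mean(0),q.mean(0),q.min(0),q.max(0),cast("scene",p.mean(0),.019),cast("top",q.mean(0),.03),tri(p.mean(0),q.mean(0)))
E
```

```text
[266.5971 259.3919] [258 251  18  18 273] [303.7451 163.9706] [298 159  12  11 102] (array([ 0.6598, -0.1208,  0.0151]), np.float64(0.0009156999957714284)) [[ 0.6591 -0.1184]] [[ 0.6584 -0.1204]]
green (array([ 0.615 , -0.1992,  0.0224]), np.float64(0.0036218253551779053))
pink 787 272 [244.77   311.7573] [353.6691 153.5699] [344. 147.] [364. 160.] [[ 0.6939 -0.2904]] [[ 0.692  -0.2906]] (array([ 0.6945, -0.2926,  0.0214]), np.float64(0.0010621870242889075))
blue 307 96 [206.658  248.2997] [314.0729 205.5833] [303. 197.] [325. 214.] [[ 0.5154 -0.1564]] [[ 0.5132 -0.1515]] (array([ 0.5141, -0.1538,  0.0166]), np.float64(0.0009099766692765724))
yel 515 253 [206.6272 212.7573] [279.585  228.6957] [273. 219.] [286. 238.] [[ 0.4346 -0.0304]] [[ 0.4357 -0.0346]] (array([ 0.4366, -0.0346,  0.0222]), np.float64(0.0015840421689714331))
green 351 101 [235.4387 273.886 ] [327.3069 176.8218] [320. 166.] [335. 186.] [[ 0.6215 -0.2017]] [[ 0.6114 -0.1984]] (array([ 0.6167, -0.1997,  0.0148]), np.float64(0.006250724267174218))
```

```bash

python3 -m inch '[[[-0.02,0,0.08],[0,0,0]],[[-0.02,0,0.16],[0,0,0]],[[-0.02,0,0.24],[0,0,0]],[[-0.02,0,0.32],[0,0,0]],[[-0.02,0,0.4],[0,0,0]],[[-0.02,0,0.48],[0,0,0]],[[-0.02,0,0.56],[0,0,0]],[[-0.02,0,0.62],[0,0,0]],[[-0.02,0,0.66],[0,0,0]],[[-0.02,0,0.68],[0,0,0]]]'
python3 -m inch '[[[0,0,0],[0,0,0]],[[0,0,0],[0,0,0]],[[0,0,0],[0,0,0]],[[0,0,0],[0,0,0]],[[0,0,0],[0,0,0]],[[0,0,0],[0,0,0]],[[0,0,0],[0,0,0]],[[0,0,0],[0,0,0]],[[0,0,0],[0,0,0]],[[0,0,0],[0,0,0]]]' 0 35
```

```text
clock: 11.2
position: [0.6148, -0.2006, 0.0059]
ee_rot: [0.087, 0.996, 0.0, -0.0]
ft_force: [-0.0, -0.1, -0.6]
grip_width: 0.64
grasp_force: 0.0
clock: 12.2
position: [0.6151, -0.2007, 0.0065]
ee_rot: [0.087, 0.996, 0.0, 0.0]
ft_force: [0.0, 0.3, 5.1]
grip_width: 0.449
grasp_force: 36.0
```

```bash

python3 -m inch '[[[0,0,-0.06],[0,0,0]],[[0,0,-0.16],[0,0,0]],[[0,0,-0.28],[0,0,0]],[[0,0,-0.4],[0,0,0]],[[0,0,-0.52],[0,0,0]],[[0,0.02,-0.64],[0,0,0]],[[0,0.05,-0.76],[0,0,0]],[[0,0.09,-0.86],[0,0,0]],[[0,0.14,-0.95],[0,0,0]],[[0,0.22,-1],[0,0,0]]]'
python3 -m inch '[[[0.03,0.1,-0.05],[0,0,0]],[[0.06,0.2,-0.1],[0,0,0]],[[0.08,0.3,-0.15],[0,0,0]],[[0.11,0.4,-0.2],[0,0,0]],[[0.14,0.5,-0.25],[0,0,0]],[[0.17,0.6,-0.3],[0,0,0]],[[0.2,0.7,-0.36],[0,0,0]],[[0.22,0.8,-0.42],[0,0,0]],[[0.25,0.9,-0.47],[0,0,0]],[[0.28,1,-0.5],[0,0,0]]]'
python3 -m inch '[[[0.03,0.1,0],[0,0,0]],[[0.06,0.2,0],[0,0,0]],[[0.08,0.3,0],[0,0,0]],[[0.11,0.4,0],[0,0,0]],[[0.14,0.5,0],[0,0,0]],[[0.17,0.6,0],[0,0,0]],[[0.2,0.7,0],[0,0,0]],[[0.22,0.8,0],[0,0,0]],[[0.25,0.9,0],[0,0,0]],[[0.28,1,0],[0,0,0]]]'
python3 -m inch '[[[0.03,0.1,0],[0,0,0]],[[0.06,0.2,0],[0,0,0]],[[0.08,0.3,0],[0,0,0]],[[0.11,0.4,0],[0,0,0]],[[0.14,0.5,0],[0,0,0]],[[0.17,0.6,0],[0,0,0]],[[0.2,0.7,0],[0,0,0]],[[0.22,0.8,0],[0,0,0]],[[0.25,0.9,0],[0,0,0]],[[0.28,1,0],[0,0,0]]]'
python3 -m inch '[[[0.03,0.1,0],[0,0,0]],[[0.06,0.2,0],[0,0,0]],[[0.08,0.3,0],[0,0,0]],[[0.11,0.4,0],[0,0,0]],[[0.14,0.5,0],[0,0,0]],[[0.17,0.6,0],[0,0,0]],[[0.2,0.7,0],[0,0,0]],[[0.22,0.8,0],[0,0,0]],[[0.25,0.9,0],[0,0,0]],[[0.28,1,0],[0,0,0]]]'
python3 -m inch '[[[0.03,0.1,0],[0,0,-0.02]],[[0.06,0.2,0],[0,0,-0.04]],[[0.08,0.3,0],[0,0,-0.06]],[[0.11,0.4,0],[0,0,-0.08]],[[0.14,0.5,0],[0,0,-0.11]],[[0.17,0.6,0],[0,0,-0.14]],[[0.2,0.72,0],[0,0,-0.17]],[[0.23,0.84,0],[0,0,-0.19]],[[0.26,0.94,0],[0,0,-0.2]],[[0.28,1,0],[0,0,-0.2]]]'
python3 - <<'E'
from h import *
s=manip.camera("scene")[...,::-1];t=manip.camera("top")[...,::-1];cv2.imwrite("pics/s2.png",s);cv2.imwrite("pics/t2.png",t)
a=cv2.resize(s[105:225,225:345],None,fx=3.6,fy=3.6,interpolation=2);b=cv2.resize(t[150:230,160:270],None,fx=3.3,fy=3.3,interpolation=2)
o=np.zeros((432,800,3),np.uint8);o[:,:432]=a;o[:b.shape[0],432:432+b.shape[1]]=b[:,:368];cv2.imwrite("pics/c2.png",o)
E
```

```text
clock: 13.2
position: [0.6182, -0.1832, 0.0871]
ee_rot: [0.087, 0.996, -0.0, 0.0]
ft_force: [-0.0, 0.0, -2.4]
grip_width: 0.453
grasp_force: 35.4
clock: 14.2
position: [0.6099, -0.1, 0.1268]
ee_rot: [0.087, 0.996, 0.0, 0.0]
ft_force: [0.6, 0.5, -1.5]
grip_width: 0.45
grasp_force: 35.4
clock: 15.2
position: [0.6016, -0.0173, 0.1263]
ee_rot: [0.087, 0.996, 0.0, -0.0]
ft_force: [0.1, -0.5, -1.3]
grip_width: 0.448
grasp_force: 35.4
clock: 16.2
position: [0.5934, 0.0653, 0.1263]
ee_rot: [0.087, 0.996, 0.0, 0.0]
ft_force: [0.2, 0.5, -2.5]
grip_width: 0.455
grasp_force: 35.4
clock: 17.2
position: [0.5853, 0.148, 0.1263]
ee_rot: [0.087, 0.996, 0.0, -0.0]
ft_force: [-0.1, 0.0, -1.7]
grip_width: 0.448
grasp_force: 35.4
clock: 18.2
position: [0.5769, 0.2313, 0.1262]
ee_rot: [0.008, 1.0, 0.0, -0.0]
ft_force: [-0.8, -0.2, -1.2]
grip_width: 0.454
grasp_force: 35.4
```

View pics/c2.png

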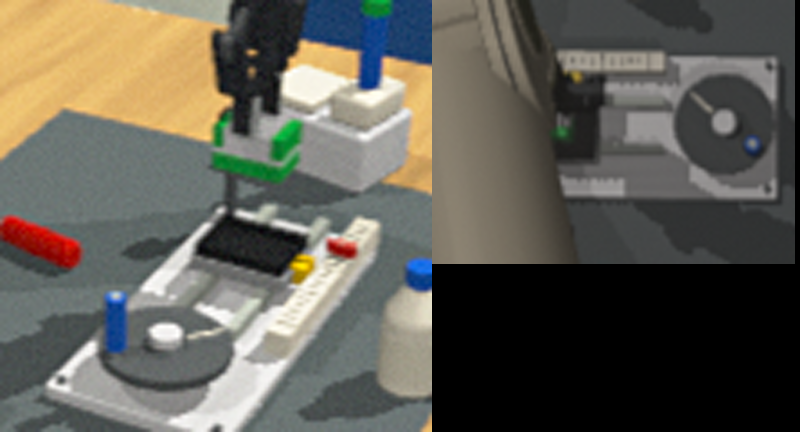

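The module is held level above the tray, with its green body at scene (296,145) and the tray at (295,173). I'll measure the offset between them.

```bash
python3 - <<'E'
from h import *
np.set_printoptions(precision=4,suppress=True)
s=cv2.imread("pics/s2.png")[...,::-1].copy();s0=cv2.imread("pics/scene0.png")[...,::-1].copy()
q=pts(mask(s,(280,130,312,160),45,80,90));print(q.min(0),q.max(0))
# bottom corners: lowest pixel per column
lo=[(c,q[q[:,0]==c][:,1].max()) for c in np.unique(q[:,0])];print([int(v) for _,v in lo],lo[0][0])
zb=.1262-.006
L=cast("scene",np.array([(q[:,0].min(),lo[0][1]+.5),(q[:,0].max()+.5,lo[-1][1]+.5)]),zb);i=np.argmax([v for _,v in lo]);N=cast("scene",[(lo[i][0],lo[i][1]+.5)],zb)
print("left/right/near bottom corners",L,N)
# expected corners if centred at TCP
x,y=.5769,.2313
print("exp L(-x,-y)",x-.03,y-.02,"N(+x,-y)",x+.03,y-.02,"R(+x,+y)",x+.03,y+.02)
g=cv2.cvtColor(s0,cv2.COLOR_RGB2GRAY);m=np.zeros(g.shape,np.uint8);m[164:184,278:312]=g[164:184,278:312]<50
k,l,st,ce=cv2.connectedComponentsWithStats(m);j=1+st[1:,4].argmax();p=pts(l==j);print("tray",st[j],cast("scene",p.mean(0),.05))
E
```

```text
[284. 136.] [308. 155.]
[151, 151, 151, 151, 152, 152, 152, 152, 153, 153, 153, 153, 154, 154, 154, 154, 155, 155, 155, 155, 153, 153, 151, 150, 143] 284.0
left/right/near bottom corners [[0.5492 0.2139]
 [0.5926 0.2945]] [[0.5995 0.2127]]
exp L(-x,-y) 0.5468999999999999 0.21130000000000002 N(+x,-y) 0.6069 0.21130000000000002 R(+x,+y) 0.6069 0.2513
tray [280 164  30  18 304] [[0.5798 0.2275]]
```

```bash

python3 -m inch '[[[-0.01,-0.01,0.06],[0,0,0]],[[-0.02,-0.02,0.16],[0,0,0]],[[-0.02,-0.02,0.26],[0,0,0]],[[-0.02,-0.02,0.36],[0,0,0]],[[-0.02,-0.02,0.46],[0,0,0]],[[-0.02,-0.02,0.55],[0,0,0]],[[-0.02,-0.02,0.63],[0,0,0]],[[-0.02,-0.02,0.7],[0,0,0]],[[-0.02,-0.02,0.76],[0,0,0]],[[-0.02,-0.02,0.8],[0,0,0]]]'
python3 -m inch '[[[0,0,0.02],[0,0,0]],[[0,0,0.04],[0,0,0]],[[0,0,0.06],[0,0,0]],[[0,0,0.08],[0,0,0]],[[0,0,0.09],[0,0,0]],[[0,0,0.1],[0,0,0]],[[0,0,0.11],[0,0,0]],[[0,0,0.12],[0,0,0]],[[0,0,0.12],[0,0,0]],[[0,0,0.12],[0,0,0]]]'
```

```text
clock: 19.3
position: [0.5787, 0.2284, 0.0619]
ee_rot: [0.009, 1.0, 0.0, -0.0]
ft_force: [-0.2, -0.5, -2.7]
grip_width: 0.452
grasp_force: 35.4
clock: 20.3
position: [0.5787, 0.2284, 0.0527]
ee_rot: [0.009, 1.0, 0.0, 0.0]
ft_force: [0.5, -0.7, -0.9]
grip_width: 0.451
grasp_force: 35.4
```

```bash
python3 - <<'E'
from h import *
s=manip.camera("scene")[...,::-1];cv2.imwrite("pics/s3.png",s)
cv2.imwrite("pics/c3.png",cv2.resize(s[115:215,245:345],None,fx=5,fy=5,interpolation=2))
E
```

```text
(no output)
```

View pics/c3.png

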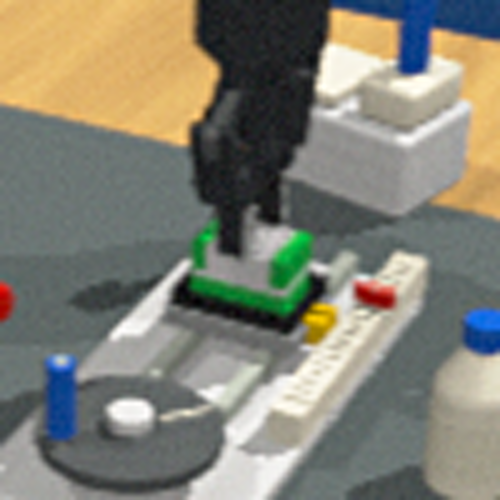

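The module sits in the tray, its green base at crop x 190–315 inside tray walls at 172–328. Now I'll lower it the last millimetre, release it and rise.

```bash

python3 -m inch '[[[0,0,0.01],[0,0,0]],[[0,0,0.02],[0,0,0]],[[0,0,0.02],[0,0,0]],[[0,0,0.02],[0,0,0]],[[0,0,0.02],[0,0,0]],[[0,0,0.02],[0,0,0]],[[0,0,0.02],[0,0,0]],[[0,0,0.02],[0,0,0]],[[0,0,0.02],[0,0,0]],[[0,0,0.02],[0,0,0]]]'
python3 -m inch '[[[0,0,0],[0,0,0]],[[0,0,0],[0,0,0]],[[0,0,0],[0,0,0]],[[0,0,0],[0,0,0]],[[0,0,0],[0,0,0]],[[0,0,-0.03],[0,0,0]],[[0,0,-0.08],[0,0,0]],[[0,0,-0.16],[0,0,0]],[[0,0,-0.25],[0,0,0]],[[0,0,-0.35],[0,0,0]]]' 0.62
python3 -m inch '[[[0,-0.02,-0.1],[0,0,0]],[[0,-0.05,-0.2],[0,0,0]],[[0.02,-0.1,-0.3],[0,0,0]],[[0.05,-0.18,-0.4],[0,0,0]],[[0.1,-0.28,-0.5],[0,0,0]],[[0.15,-0.4,-0.6],[0,0,0]],[[0.2,-0.52,-0.65],[0,0,0]],[[0.25,-0.66,-0.65],[0,0,0]],[[0.3,-0.82,-0.65],[0,0,0]],[[0.36,-1,-0.65],[0,0,0]]]'
python3 - <<'E'
from h import *
np.set_printoptions(precision=4,suppress=True)
s=manip.camera("scene")[...,::-1];t=manip.camera("top")[...,::-1];cv2.imwrite("pics/s4.png",s);cv2.imwrite("pics/t4.png",t)
a=cv2.resize(s[135:215,225:345],None,fx=4,fy=4,interpolation=2);b=cv2.resize(t[155:215,165:270],None,fx=3,fy=3,interpolation=2)
o=np.zeros((320,800,3),np.uint8);o[:,:480]=a;o[:180,480:795]=b;cv2.imwrite("pics/c4.png",o)
E
```

```text
clock: 21.35
position: [0.5788, 0.2284, 0.0515]
ee_rot: [0.009, 1.0, 0.0, 0.0]
ft_force: [-2.8, -1.6, 5.8]
grip_width: 0.451
grasp_force: 36.2
clock: 22.35
position: [0.5789, 0.2284, 0.08]
ee_rot: [0.009, 1.0, 0.0, 0.0]
ft_force: [0.9, 0.2, -0.4]
grip_width: 0.621
grasp_force: 0.0
clock: 23.35
position: [0.5479, 0.1477, 0.1307]
ee_rot: [0.009, 1.0, -0.0, -0.0]
ft_force: [-1.4, 0.0, -0.5]
grip_width: 0.617
grasp_force: 0.0
```

View pics/c4.png

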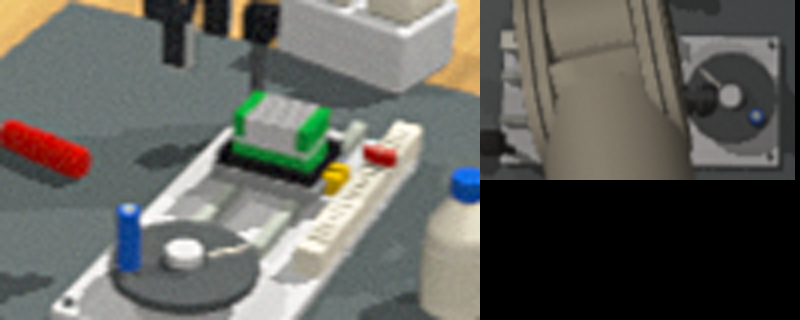

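The module is flat in the tray, on its floor, with the gripper clear (module at scene crop (283,130)). Next I'll refine the peg position and move above it.

```bash

python3 -m inch '[[[0,-0.12,0],[0,0,0]],[[0,-0.24,0],[0,0,0]],[[0,-0.36,0],[0,0,0]],[[0,-0.48,0],[0,0,0]],[[0,-0.6,0],[0,0,0]],[[0,-0.7,0],[0,0,0]],[[0,-0.8,0],[0,0,0]],[[0,-0.88,0],[0,0,0]],[[0,-0.95,0],[0,0,0]],[[0,-1,0],[0,0,0]]]' 0.55 20
python3 - <<'E'
from h import *
np.set_printoptions(precision=4,suppress=True)
for k in("0","4"):
    s=cv2.imread(f"pics/scene0.png" if k=="0" else "pics/s4.png")[...,::-1].copy();t=cv2.imread("pics/top0.png" if k=="0" else "pics/t4.png")[...,::-1].copy()
    p=pts(mask(s,(248,182,266,206),100,130,100));q=pts(mask(t,(250,186,266,202),100,130,80,30))
    print(len(p),len(q),cast("scene",p.mean(0),.070),cast("top",q.mean(0),.09),tri(p.mean(0),q.mean(0)))
    if k=="0":
        w=ray("top",(0,0)) and None
W=np.array([.5762,.0713]);print(W+.04*np.array([np.cos(np.radians(225)),np.sin(np.radians(225))]))
E
```

```text
clock: 24.45
position: [0.5471, 0.0685, 0.1311]
ee_rot: [0.009, 1.0, 0.0, 0.0]
ft_force: [-1.1, 0.0, 0.4]
grip_width: 0.549
grasp_force: 0.0
94 24 [[0.5483 0.0435]] [[0.547  0.0412]] (array([0.5493, 0.0414, 0.0715]), np.float64(1.9024757146563412e-05))
94 24 [[0.5475 0.0449]] [[0.547  0.0412]] (array([0.5492, 0.0414, 0.0725]), np.float64(0.00010259371492995942))
[0.5479 0.043 ]
```

```bash

python3 -m inch '[[[-0.01,-0.1,0],[0,0,0]],[[-0.01,-0.2,0],[0,0,0]],[[-0.01,-0.28,0.05],[0,0,0]],[[-0.01,-0.32,0.15],[0,0,0]],[[-0.01,-0.32,0.3],[0,0,0]],[[-0.01,-0.32,0.45],[0,0,0]],[[-0.01,-0.32,0.6],[0,0,0]],[[-0.01,-0.32,0.72],[0,0,0]],[[-0.01,-0.32,0.82],[0,0,0]],[[-0.01,-0.32,0.86],[0,0,0]]]'
python3 -m inch '[[[0,0,0],[0,0,0]],[[0,0,0],[0,0,0]],[[0,0,0],[0,0,0]],[[0,0,0],[0,0,0]],[[0,0,0],[0,0,0]],[[0,0,0],[0,0,0]],[[0,0,0],[0,0,0]],[[0,0,0],[0,0,0]],[[0,0,0],[0,0,0]],[[0,0,0],[0,0,0]]]' 0 20
python3 - <<'E'
from h import *
s=manip.camera("scene")[...,::-1];t=manip.camera("top")[...,::-1];cv2.imwrite("pics/s5.png",s);cv2.imwrite("pics/t5.png",t)
a=cv2.resize(s[135:225,225:335],None,fx=4,fy=4,interpolation=2);b=cv2.resize(t[155:215,165:270],None,fx=3,fy=3,interpolation=2)
o=np.zeros((360,760,3),np.uint8);o[:,:440]=a;o[:180,440:755]=b;cv2.imwrite("pics/c5.png",o)
E
```

```text
clock: 25.45
position: [0.5471, 0.0433, 0.0612]
ee_rot: [0.009, 1.0, -0.0, -0.001]
ft_force: [-0.3, 0.4, -0.8]
grip_width: 0.551
grasp_force: 0.0
clock: 26.45
position: [0.5477, 0.0431, 0.0626]
ee_rot: [0.009, 1.0, 0.0, 0.0]
ft_force: [-2.2, -2.8, 5.1]
grip_width: 0.164
grasp_force: 19.9
```

View pics/c5.png

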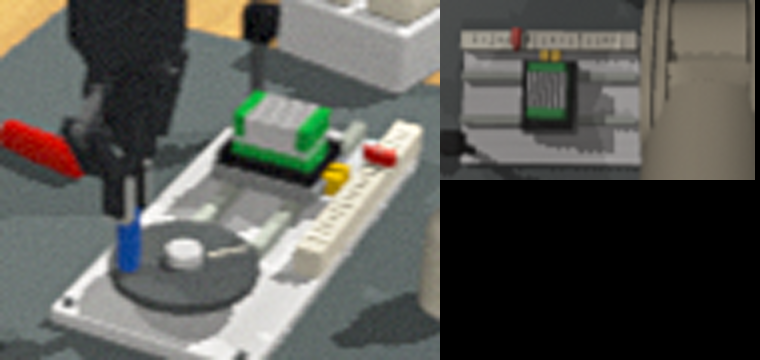

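The peg is gripped. The top view shows the index and marker unobstructed, at about top (201.5,173) and (190,168). I'll work out the arc displacements in shares.

```bash
cat > arc.py <<'E'
import sys,numpy as np
a0,step,n=map(float,sys.argv[1:4])
for i in range(1,int(n)+1):
    if (i-1)%10==0: b=np.radians(a0+step*(i-1)); print("from",a0+step*(i-1))
    a=np.radians(a0+step*i);d=.5*np.array([np.cos(a)-np.cos(b),np.sin(a)-np.sin(b)])
    print("[%.2f,%.2f]"%(-d[0]+.018*d[1],.018*d[0]+d[1]),end=" " if i%10 else "\n")
E
python3 arc.py 224.5 9 30
python3 - <<'E'
from h import *
np.set_printoptions(precision=4,suppress=True)
for f in("top0","t5"):
    t=cv2.imread(f"pics/{f}.png")[...,::-1].copy()
    r=pts(mask(t,(184,158,196,175),0,8,110)).mean(0);y=pts(mask(t,(194,168,210,178),18,35,110)).mean(0);print(r,y,cast("top",r,.046),cast("top",y,.043))
E
```

```text
from 224.5
[-0.06,-0.05] [-0.13,-0.09] [-0.20,-0.12] [-0.28,-0.14] [-0.35,-0.14] [-0.43,-0.14] [-0.51,-0.12] [-0.58,-0.09] [-0.65,-0.04] [-0.71,0.01]
from 314.5
[-0.05,0.06] [-0.09,0.13] [-0.12,0.20] [-0.14,0.28] [-0.14,0.35] [-0.14,0.43] [-0.12,0.51] [-0.09,0.58] [-0.04,0.65] [0.01,0.71]
from 404.5
[0.06,0.05] [0.13,0.09] [0.20,0.12] [0.28,0.14] [0.35,0.14] [0.43,0.14] [0.51,0.12] [0.58,0.09] [0.65,0.04] [0.71,-0.01]
[190.0476 167.0476] [201.3846 173.3077] [[0.6435 0.2678]] [[0.6224 0.2293]]
[190.0476 167.0476] [201.2917 173.125 ] [[0.6435 0.2678]] [[0.623  0.2297]]
```

```bash

python3 -m inch '[[[-0.06,-0.05,0],[0,0,0]],[[-0.13,-0.09,0],[0,0,0]],[[-0.2,-0.12,0],[0,0,0]],[[-0.28,-0.14,0],[0,0,0]],[[-0.35,-0.14,0],[0,0,0]],[[-0.43,-0.14,0],[0,0,0]],[[-0.51,-0.12,0],[0,0,0]],[[-0.58,-0.09,0],[0,0,0]],[[-0.65,-0.04,0],[0,0,0]],[[-0.71,0.01,0],[0,0,0]]]'
```

```text
clock: 27.55
position: [0.6047, 0.044, 0.0624]
ee_rot: [0.009, 1.0, 0.0, -0.0]
ft_force: [-3.7, 1.1, 8.2]
grip_width: 0.166
grasp_force: 20.1
```

```bash

python3 -m inch '[[[-0.05,0.06,0],[0,0,0]],[[-0.09,0.13,0],[0,0,0]],[[-0.12,0.2,0],[0,0,0]],[[-0.14,0.28,0],[0,0,0]],[[-0.14,0.35,0],[0,0,0]],[[-0.14,0.43,0],[0,0,0]],[[-0.12,0.51,0],[0,0,0]],[[-0.09,0.58,0],[0,0,0]],[[-0.04,0.65,0],[0,0,0]],[[0.01,0.71,0],[0,0,0]]]'
python3 - <<'E'
from h import *
np.set_printoptions(precision=4,suppress=True)
t=manip.camera("top");cv2.imwrite("pics/t6.png",t[...,::-1])
r=pts(mask(t,(184,158,196,175),0,8,110)).mean(0);q=pts(mask(t,(175,168,210,178),18,35,110));y=q.mean(0);print(len(q),r,y,cast("top",r,.046),cast("top",y,.043))
E
```

```text
clock: 28.55
position: [0.6048, 0.0995, 0.0625]
ee_rot: [0.009, 1.0, -0.0, 0.0]
ft_force: [-1.2, -3.7, 6.4]
grip_width: 0.165
grasp_force: 20.0
27 [190.  167.2] [194.2222 172.7778] [[0.643  0.2679]] [[0.6243 0.2537]]
```

```bash

python3 -m inch '[[[0.06,0.05,0],[0,0,0]],[[0.13,0.09,0],[0,0,0]],[[0.2,0.12,0],[0,0,0]],[[0.28,0.14,0],[0,0,0]],[[0.35,0.14,0],[0,0,0]],[[0.43,0.14,0],[0,0,0]],[[0.51,0.12,0],[0,0,0]],[[0.58,0.09,0],[0,0,0]],[[0.65,0.04,0],[0,0,0]],[[0.71,-0.01,0],[0,0,0]]]'
python3 arc.py 134.5 4 10
```

```text
clock: 29.6
position: [0.5477, 0.101, 0.0626]
ee_rot: [0.008, 1.0, 0.001, 0.0]
ft_force: [0.9, 0.1, 5.8]
grip_width: 0.159
grasp_force: 19.9
from 134.5
[0.02,-0.03] [0.05,-0.05] [0.07,-0.08] [0.08,-0.11] [0.10,-0.14] [0.11,-0.18] [0.12,-0.21] [0.13,-0.24] [0.14,-0.28] [0.14,-0.31]
```

```bash

python3 -m inch '[[[0.02,-0.03,0],[0,0,0]],[[0.05,-0.05,0],[0,0,0]],[[0.07,-0.08,0],[0,0,0]],[[0.08,-0.11,0],[0,0,0]],[[0.1,-0.14,0],[0,0,0]],[[0.11,-0.18,0],[0,0,0]],[[0.12,-0.21,0],[0,0,0]],[[0.13,-0.24,0],[0,0,0]],[[0.14,-0.28,0],[0,0,0]],[[0.14,-0.31,0],[0,0,0]]]'
python3 - <<'E'
from h import *
np.set_printoptions(precision=4,suppress=True)
t=manip.camera("top");s=manip.camera("scene");cv2.imwrite("pics/t7.png",t[...,::-1]);cv2.imwrite("pics/s7.png",s[...,::-1])
r=pts(mask(t,(180,158,200,175),0,8,110)).mean(0);q=pts(mask(t,(175,168,210,178),18,35,110));y=q.mean(0);print(len(q),r,y,cast("top",r,.046),cast("top",y,.043))
a=cv2.resize(s[135:215,255:345],None,fx=4.6,fy=4.6,interpolation=2);b=cv2.resize(t[155:205,165:230],None,fx=5.8,fy=5.8,interpolation=2)
o=np.zeros((368,800,3),np.uint8);o[:,:414]=a[:368];o[:290,420:797]=b;cv2.imwrite("pics/c7.png",o)
E
python3 arc.py 172 -8 20
```

```text
clock: 30.6
position: [0.5356, 0.0762, 0.0625]
ee_rot: [0.009, 1.0, 0.001, -0.0]
ft_force: [-3.1, 1.9, 9.7]
grip_width: 0.162
grasp_force: 20.2
21 [190.05 166.85] [188. 173.] [[0.6442 0.2678]] [[0.6236 0.2749]]
from 172.0
[-0.01,0.07] [-0.04,0.13] [-0.07,0.20] [-0.11,0.25] [-0.16,0.30] [-0.21,0.35] [-0.27,0.38] [-0.33,0.41] [-0.40,0.43] [-0.47,0.44]
from 92.0
[-0.07,-0.00] [-0.14,-0.01] [-0.21,-0.03] [-0.27,-0.06] [-0.33,-0.10] [-0.38,-0.15] [-0.43,-0.20] [-0.46,-0.26] [-0.49,-0.32] [-0.51,-0.39]
```

View pics/c7.png

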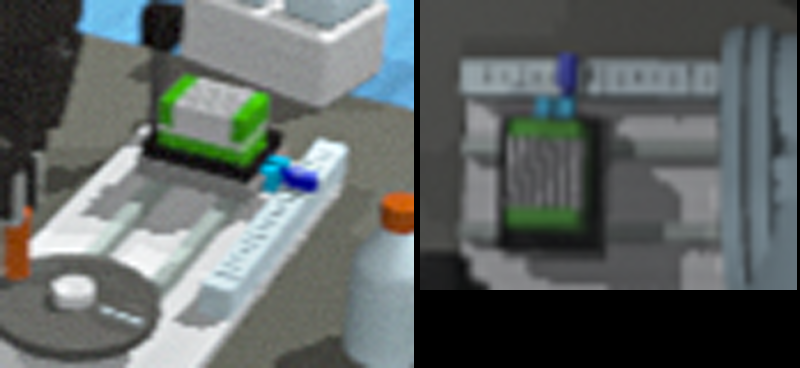

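The picture (red and blue swapped in this crop) shows the tab at top (188,173), past the marker at (190,167) on the side away from the wheel. That is about 7 mm past, with the module still flat. Now I'll come back clockwise.

```bash

python3 -m inch '[[[-0.01,0.07,0],[0,0,0]],[[-0.04,0.13,0],[0,0,0]],[[-0.07,0.2,0],[0,0,0]],[[-0.11,0.25,0],[0,0,0]],[[-0.16,0.3,0],[0,0,0]],[[-0.21,0.35,0],[0,0,0]],[[-0.27,0.38,0],[0,0,0]],[[-0.33,0.41,0],[0,0,0]],[[-0.4,0.43,0],[0,0,0]],[[-0.47,0.44,0],[0,0,0]]]'
python3 - <<'E'
from h import *
np.set_printoptions(precision=4,suppress=True)
t=manip.camera("top");cv2.imwrite("pics/t8.png",t[...,::-1])
r=pts(mask(t,(180,158,200,175),0,8,110)).mean(0);q=pts(mask(t,(175,168,210,178),18,35,110));y=q.mean(0);print(len(q),r,y,cast("top",r,.046),cast("top",y,.043))
def tray(t):
    g=t[...,1].astype(float);
    return g
# tray/module shift between pictures by phase correlation on green module patch
for f in("t5","t6","t7"):
    o=cv2.imread(f"pics/{f}.png")[...,::-1].copy();c=[pts(mask(x,(175,172,215,202),45,80,80)).mean(0) for x in(o,t)];print(f,cast("top",c[0],.083),cast("top",c[1],.083))
E
```

```text
clock: 31.7
position: [0.574, 0.1117, 0.0625]
ee_rot: [0.008, 1.0, 0.001, -0.0]
ft_force: [-0.8, 2.1, 8.3]
grip_width: 0.163
grasp_force: 20.2
25 [190. 167.] [189.52 172.8 ] [[0.6436 0.2679]] [[0.6242 0.2697]]
t5 [[0.5738 0.2265]] [[0.5743 0.2666]]
t6 [[0.5736 0.2497]] [[0.5743 0.2666]]
t7 [[0.5755 0.2719]] [[0.5743 0.2666]]
```

```bash
python3 - <<'E'
from h import *
T=np.mean([manip.camera("top").astype(float) for _ in range(6)],0);S=np.mean([manip.camera("scene").astype(float) for _ in range(6)],0)
np.save("T8.npy",T);np.save("S8.npy",S)
for r in range(162,176): print(r,[tuple(int(v) for v in T[r,c]) for c in range(184,196)])
im=lambda A,y0,y1,x0,x1,k:cv2.resize(A[y0:y1,x0:x1,::-1].astype(np.uint8),None,fx=k,fy=k,interpolation=2)
a=im(T,158,182,178,202,16);b=im(S,164,188,302,326,16);cv2.imwrite("pics/c8.png",np.hstack([a,b]))
E
```

```text
162 [(65, 67, 67), (64, 67, 66), (65, 67, 67), (65, 67, 67), (64, 67, 67), (64, 67, 67), (63, 67, 67), (64, 67, 67), (65, 67, 67), (65, 66, 66), (64, 66, 66), (64, 66, 66)]
163 [(62, 65, 65), (63, 65, 65), (62, 65, 65), (62, 66, 66), (63, 66, 66), (66, 67, 67), (66, 67, 67), (64, 67, 66), (64, 67, 67), (63, 66, 66), (63, 65, 65), (62, 65, 64)]
164 [(65, 67, 67), (65, 67, 67), (66, 68, 67), (65, 68, 68), (74, 63, 62), (105, 61, 58), (106, 63, 59), (86, 51, 49), (68, 60, 60), (63, 66, 66), (66, 68, 68), (66, 67, 67)]
165 [(114, 111, 104), (115, 111, 105), (114, 112, 105), (113, 112, 106), (111, 94, 88), (125, 68, 63), (127, 59, 54), (98, 39, 36), (74, 58, 54), (78, 77, 73), (104, 102, 96), (114, 112, 104)]
166 [(143, 137, 127), (143, 137, 127), (144, 139, 129), (142, 138, 128), (133, 107, 98), (130, 69, 63), (130, 57, 52), (99, 40, 36), (85, 73, 67), (87, 86, 80), (103, 100, 92), (134, 129, 119)]
167 [(132, 126, 117), (126, 121, 112), (141, 137, 126), (133, 129, 120), (131, 98, 90), (130, 67, 61), (129, 57, 51), (99, 41, 37), (88, 77, 71), (74, 73, 67), (88, 85, 79), (134, 129, 119)]
1
[... 787 characters left out ...]
0, 68), (114, 98, 59), (142, 117, 55), (145, 121, 55), (106, 86, 42), (124, 100, 45), (145, 121, 54), (131, 108, 48), (85, 72, 41), (70, 67, 63), (73, 71, 69)]
173 [(82, 80, 82), (85, 81, 82), (126, 107, 66), (152, 124, 56), (153, 126, 55), (103, 86, 42), (135, 113, 51), (156, 129, 57), (139, 114, 50), (92, 78, 47), (80, 77, 76), (84, 83, 84)]
174 [(69, 66, 68), (70, 67, 68), (106, 90, 58), (130, 107, 52), (132, 107, 50), (87, 71, 39), (117, 95, 46), (134, 109, 50), (114, 92, 44), (75, 64, 43), (71, 68, 69), (77, 75, 77)]
175 [(48, 77, 53), (48, 77, 53), (64, 83, 51), (77, 88, 50), (77, 81, 46), (53, 63, 41), (68, 71, 43), (77, 77, 44), (64, 70, 43), (47, 62, 41), (44, 50, 44), (47, 45, 46)]
```

View pics/c8.png

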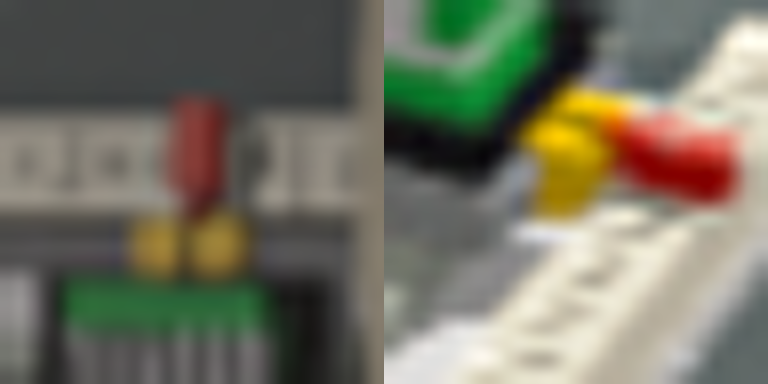

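The tab's index line is at column 189.3 and the marker's top-face centre at about 189.55. With parallax and yaw, the index is about 1.2 mm past the marker. Turning about 7° more clockwise should bring it on.

```bash

python3 -m inch '[[[-0.01,0,0],[0,0,0]],[[-0.02,0,0],[0,0,0]],[[-0.03,0,0],[0,0,0]],[[-0.04,0,0],[0,0,0]],[[-0.05,0,0],[0,0,0]],[[-0.06,0,0],[0,0,0]],[[-0.06,0,0],[0,0,0]],[[-0.06,0,0],[0,0,0]],[[-0.06,0,0],[0,0,0]],[[-0.06,0,0],[0,0,0]]]'
python3 - <<'E'
from h import *
T=np.mean([manip.camera("top").astype(float) for _ in range(6)],0)
for r in range(166,175): print(r,[tuple(int(v) for v in T[r,c][:2]) for c in range(185,196)])
E
```

```text
clock: 33.35
position: [0.5789, 0.1115, 0.0626]
ee_rot: [0.008, 1.0, 0.001, -0.0]
ft_force: [-0.4, 3.2, 7.4]
grip_width: 0.16
grasp_force: 20.1
166 [(143, 137), (144, 139), (141, 138), (133, 106), (130, 69), (129, 57), (100, 40), (86, 73), (87, 86), (103, 100), (134, 129)]
167 [(126, 121), (141, 137), (132, 129), (130, 98), (130, 67), (129, 57), (100, 41), (88, 78), (73, 73), (88, 85), (134, 129)]
168 [(114, 110), (135, 132), (125, 122), (128, 94), (129, 66), (128, 56), (99, 41), (88, 77), (72, 71), (90, 87), (134, 129)]
169 [(138, 133), (145, 141), (141, 137), (135, 105), (121, 66), (113, 50), (92, 39), (87, 76), (79, 78), (122, 118), (145, 140)]
170 [(148, 142), (147, 143), (148, 144), (143, 133), (118, 83), (87, 40), (75, 44), (86, 80), (89, 87), (135, 130), (149, 143)]
171 [(95, 92), (104, 98), (127, 115), (134, 120), (117, 83), (93, 55), (106, 85), (117, 101), (86, 77), (90, 87), (97, 93)]
172 [(72, 70), (100, 89), (137, 114), (145, 121), (113, 90), (126, 101), (145, 120), (148, 123), (93, 77), (68, 65), (72, 71)]
173 [(83, 80), (112, 99), (148, 122), (153, 126), (112, 93), (138, 114), (156, 129), (156, 128), (98, 80), (77, 74), (84, 83)]
174 [(70, 68), (101, 87), (129, 106), (132, 107), (92, 76), (118, 96), (134, 109), (134, 109), (84, 69), (69, 66), (77, 75)]
```

Both estimates (+0.9 mm and about -0.3 mm) put the index within tolerance. I'll release the peg and rise.

```bash

python3 -m inch '[[[0,0,0],[0,0,0]],[[0,0,0],[0,0,0]],[[0,0,0],[0,0,0]],[[0,0,0],[0,0,0]],[[0,0,0],[0,0,0]],[[0,0,0],[0,0,0]],[[0,0,-0.04],[0,0,0]],[[0,0,-0.12],[0,0,0]],[[0,0,-0.22],[0,0,0]],[[0,0,-0.34],[0,0,0]]]' 0.5
python3 -m inch '[[[0,-0.0,-0.14],[0,0,0]],[[0,0,-0.28],[0,0,0]],[[0,0,-0.42],[0,0,0]],[[0,-0.1,-0.56],[0,0,0]],[[0,-0.22,-0.68],[0,0,0]],[[0,-0.34,-0.78],[0,0,0]],[[0,-0.46,-0.86],[0,0,0]],[[0,-0.55,-0.9],[0,0,0]],[[0,-0.6,-0.9],[0,0,0]],[[0,-0.6,-0.9],[0,0,0]]]'
python3 - <<'E'
from h import *
np.set_printoptions(precision=4,suppress=True)
T=np.mean([manip.camera("top").astype(float) for _ in range(6)],0);S=np.mean([manip.camera("scene").astype(float) for _ in range(6)],0)
for r in range(172,175): print(r,[tuple(int(v) for v in T[r,c][:2]) for c in range(185,196)])
t=T.astype(np.uint8);s=S.astype(np.uint8)
r=pts(mask(t,(180,158,200,175),0,8,110)).mean(0);y=pts(mask(t,(175,168,210,178),18,35,110)).mean(0);print(cast("top",r,.046),cast("top",y,.043))
rs=pts(mask(s,(305,162,335,182),0,8,110)).mean(0);ys=pts(mask(s,(300,162,335,185),18,35,110)).mean(0);print(rs,ys,tri(rs,r),tri(ys,y))
q=pts(mask(s,(245,178,300,215),100,130,100));print("peg",cast("scene",q.mean(0),.07),len(q))
im=lambda A,y0,y1,x0,x1,k:cv2.resize(A[y0:y1,x0:x1,::-1].copy(),None,fx=k,fy=k,interpolation=2)
cv2.imwrite("pics/c9.png",np.hstack([im(t,155,215,165,225,6),im(s,145,225,250,330,4.5)]))
E
```

```text
clock: 34.65
position: [0.5791, 0.11, 0.0904]
ee_rot: [0.009, 1.0, 0.0, 0.0]
ft_force: [-0.6, -0.2, -0.5]
grip_width: 0.499
grasp_force: 0.0
clock: 35.65
position: [0.5781, 0.0612, 0.1612]
ee_rot: [0.009, 1.0, -0.0, -0.0]
ft_force: [-0.5, -0.8, -0.0]
grip_width: 0.501
grasp_force: 0.0
172 [(70, 69), (98, 87), (135, 113), (142, 119), (111, 89), (124, 99), (143, 118), (145, 121), (92, 76), (67, 64), (71, 70)]
173 [(81, 79), (110, 97), (145, 119), (150, 124), (110, 92), (135, 112), (153, 126), (153, 126), (97, 79), (75, 72), (82, 82)]
174 [(69, 66), (99, 85), (127, 104), (130, 105), (91, 75), (116, 94), (132, 107), (131, 106), (83, 67), (68, 65), (75, 74)]
[[0.6436 0.2679]] [[0.6241 0.2676]]
[320.0333 173.9333] [313.     172.9189] (array([0.6448, 0.2689, 0.0425]), np.float64(0.001004144247382762)) (array([0.624 , 0.2678, 0.0412]), np.float64(0.0009965848027955473))
peg [[0.5795 0.1122]] 78
```

View pics/c9.png

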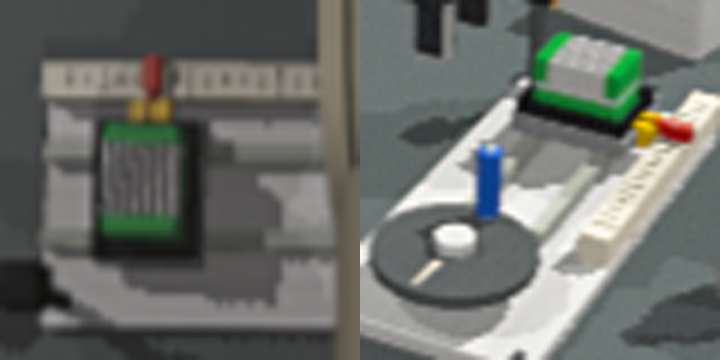

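The index line stands on the marker (tab at crop (148,110) under the marker at (152,78)), the module is flat in the tray, and the gripper is well clear. Handing in.

```bash
python3 -c "
from workcell import manip
print(manip.hand_in())"
```

```text
the job is handed in; nothing more can be done
None
```

I handed the job in at about 36 s: the green module lies flat and released in the tray, and the stage was wound about 7 mm past the marker and brought back clockwise. The index line is within about 1.5 mm of the marker by camera, with the slack left on the clockwise side, but the hand-in returned no verdict.

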